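Fetch the reference cup from behind the accessories

ROBOT

A 6-joint arm with a two-finger parallel gripper is mounted at the origin on the work surface. World frame = base frame: x ahead of the robot, y to its left, z up, the work surface at z = 0. Lengths are in m, angles in rad, forces in N, time in s.
With the tool pointing down it reaches from about 0.3 to 0.775 m from the base axis. Payload 14.6 kg.
Tool frame: the origin (TCP) lies midway between the tips of the shut fingers; the grasp point (between the pads) lies 19 mm behind it (robot.tcp_to_grasp is the distance from the TCP to the grasp point, in m); z points along the fingers, x is the direction in which the jaws open and shut, and the axes are right-handed (so a half turn about z gives the same grasp; the last joint's range is limited). The gripper opens to 85 mm and grips with 20 to 120 N. Pads are 22 mm wide; open, the fingers measure 114 mm over their backs; the gripper's body (76 mm by 85 mm) begins 54 mm behind the grasp point. The pads swing forward as they close: fully open they stand 13 mm farther back than shut.
Start: joints at [-1.404, 0.3, 1.521, -0, 1.321, -0.067], TCP at [0.127, -0.535, 0.231] pointing down, gripper open.
Joint ranges: [-3.03, 3.03], [-0.79, 2.21], [0.23, 2.52], [-1.04, 4.18], [0, 3.07], [-2.55, 2.55]. Speed limits (rad/s): [2.22, 2.22, 2.57, 3.14, 3.14, 3.14].

INTERFACE

Orientations are given as a 3x3 rotation matrix whose columns are the frame's x, y, z axes.
In Python, from cell import observe, cams, robot gives the robot as it stands.
- The arm moves only by the tool jog_arm, never from a script. Its argument "deltas" is a list of rows, each a list of 7 numbers: the shift along the tool's x, y, z in m, then the turn, a rotation vector about the tool's x, y, z in degrees, then the closure, from 0 (fully open) to 1 (shut). A call has 1 to 20 rows; each row shifts and turns the commanded pose from where the row before left it, along the tool's axes as they then stand; what a row does not reach is not made up. A row lasts 1/10 s, in which the tool goes at most 50 mm and 8.59 degrees, less where a joint would pass 70% of its speed; a pose out of reach is approached as far as the arm can. A call with a gripper value outside its range is refused whole. The fingers move at their own pace and stop on an object; the grip force is fixed at half the most. Time passes only in rows, so rows that do not move let the fingers close. It gives the time, the measured TCP pose, the force and the opening at its end, in the units of the state.
- observe(): the state, without advancing time (a new reading comes with each control period).
- cams.get_image(name): name is "scene" or "top" or "wrist"; returns the picture (400x640x3 uint8, red, green, blue); there is no depth.
- cams.calibration(name): a dict with "fov_y" (degrees; the focal length in pixels is half the picture's height over the tangent of half this angle, whatever the lens; pixels are square), "cx", "cy" (the principal point, pixels), "k1" (the pictures are not rectified: a ray, as slopes to the right and down, at radius r is drawn at 1 + k1 r^2 times it, then the intrinsics apply), "xyz" and "orientation" of the camera in the world; the wrist camera has in their place "mount" (4x4, takes a point from camera to tool coordinates, whose origin is the TCP and whose axes are the tool frame's). Camera axes: x right, y up, looking along -z (the intrinsics and any distortion apply to the point x, -y, -z); pixel columns grow to the right and rows downward; lengths in m; the calibration is good to about 2 mm. A picture is of the moment at which its call begins: read the wrist's pose just before it. calibration takes no time and is no camera call.
- robot.hand_in(): hands the job in, once; it reports no verdict.
The state is a dict: "time": time; "joint_positions": joint angles; "qd": joint speeds; "tau": joint torques, N m; "tcp_pos": TCP position; "ee_rot": TCP orientation; "force": force on the tool from outside, world axes, zero at the start; "moment": the same for the moment, N m; "gripper_width": opening from 0.0 (shut) to 1.0 (fully open).
Only numpy, scipy, OpenCV 4.12 (cv2) and the standard library are available. Lean on these libraries where they do the work, as an engineer would, in place of code of your own. Each camera call takes 0.05 s, during which the arm holds its last target.

TASK

The squat black reference cup at the back of the accessory bay is hemmed in by three tall accessories (round can, square block, detector on a pedestal): first stand all three upright on the dark rubber mat, then set the cup upright in the round dish of the sample stage. Only then put each accessory back, upright, on the very spot in the bay where it stood at the start. Let nothing fall over, and leave the jar, the screwdriver and the notebook where they are.

Things in the scene. Friction and masses are not known exactly. Their poses are not given: they have to be found in the camera images.
- bay: Fixed cream open-fronted tray, 146 (x) x 204 (y) mm. Origin: centre of underside; x to its back wall, y to its left. Floor 4 mm thick; back wall 45 mm high at x=71, side lips 16 mm high at y=+-100. Grey floor spots mark four places (x,y mm): front (-35,0), left (30,58), right (30,-58), back (30,0). Cup on the back one, an accessory on each other (which where varies), all within 3 mm of the spot.
- mat: Fixed dark rubber mat, 130 (x) x 230 (y) x 3 mm, the side area for parking the accessories. Origin: centre of its underside. It lies on one side of the bay (left or right), the sample stage on the other.
- stage: Fixed sample stage: cream plate 130 x 130 x 20 mm with a round black dish centred on top. Origin: centre of the plate's underside; z up. The dish's inner floor is 24 mm above the origin, its inside diameter 62 mm, its rim 30 mm above the origin (6 mm deep inside), outside diameter 70 mm.
- cup: Reference cup: squat black cylinder, diameter 44, height 55 mm, with a white disc in its top. Loose, 0.10 to 0.21 kg. Origin: centre of its underside, z up.
- can: Round aluminium lamp can, diameter 44 mm up to 88 mm, then tapering to 40 mm at its top, 100 mm high. Loose, 0.18 to 0.35 kg. Origin: centre of its underside, z up.
- block: Square aluminium cell-holder block, 42 x 42 mm, 100 mm high. Loose, 0.21 to 0.42 kg. Origin: centre of its underside, x and y square to its faces, z up.
- pedestal: Detector on a pedestal: dark foot disc of diameter 46, 12 mm high; stem of diameter 16 mm up to 62 mm; black cylindrical head of diameter 30 mm from 62 to 100 mm, to be gripped by the head. Loose, 0.18 to 0.35 kg. Origin: centre of its underside, z up.
- jar: Bystander: white jar with a black lid, diameter 72, height 100 mm, beyond the bay. Loose. Origin: centre of its underside. To be left alone.
- driver: Bystander: grey-handled screwdriver, 190 mm long, lying on the bench beyond the bay. Loose. Its x axis runs along it. To be left alone.
- notebook: Bystander: brown card-covered notebook, 120 x 170 x 18 mm, lying flat on the bench beyond the work. Loose. Origin: centre of its underside. To be left alone.
There are look-alikes about, which are no part of the job. Of the things that look like the pedestal, take the one that is farthest from the robot's base at the start.

How it is judged:
On the way, in this order (a step that is already met when the one before it is completed fails the run):
1. all three accessories stand upright and released on the mat, the cup still on its place in the bay (x of can in the frame of mat between -0.068 and 0.068 m and y of can in the frame of mat between -0.118 and 0.118 m and z of each of can, block, pedestal in the frame of mat below 0.009 m and angle between each of can, block, pedestal's own z axis and vertical below 0.15 rad and linear speed of each of can, block, pedestal below 0.02 m/s and contact force between the fingers and can below 0.1 N and x of block in the frame of mat between -0.068 and 0.068 m and y of block in the frame of mat between -0.118 and 0.118 m and contact force between the fingers and block below 0.1 N and x of pedestal in the frame of mat between -0.068 and 0.068 m and y of pedestal in the frame of mat between -0.118 and 0.118 m and contact force between the fingers and pedestal below 0.1 N and distance of cup from where it was at the start of the episode below 0.03 m), for 0.2 s.
2. the cup stands upright and released in the dish, the three accessories still on the mat (horizontal distance between cup and stage below 0.012 m and z of cup in the frame of stage between 0.019 and 0.029 m and angle between each of cup, can, block, pedestal's own z axis and vertical below 0.15 rad and linear speed of each of cup, can, block, pedestal below 0.02 m/s and contact force between the fingers and cup below 0.1 N and x of can in the frame of mat between -0.068 and 0.068 m and y of can in the frame of mat between -0.118 and 0.118 m and z of each of can, block, pedestal in the frame of mat below 0.009 m and contact force between the fingers and can below 0.1 N and x of block in the frame of mat between -0.068 and 0.068 m and y of block in the frame of mat between -0.118 and 0.118 m and contact force between the fingers and block below 0.1 N and x of pedestal in the frame of mat between -0.068 and 0.068 m and y of pedestal in the frame of mat between -0.118 and 0.118 m and contact force between the fingers and pedestal below 0.1 N), for 0.2 s.
At the end, for the whole second after the job is handed in: The cup stands in the dish (centre within 12 mm of the dish's, on its floor within 5 mm), and can, block and pedestal each stand within 15 mm of where they stood at the start; all four upright within 0.15 rad, released and at rest (horizontal distance between cup and stage below 0.012 m and z of cup in the frame of stage between 0.019 and 0.029 m and angle between each of cup, can, block, pedestal's own z axis and vertical below 0.15 rad and linear speed of each of cup, can, block, pedestal below 0.02 m/s and contact force between the fingers and cup below 0.1 N and distance of each of can, block, pedestal from where it was at the start of the episode below 0.015 m and contact force between the fingers and can below 0.1 N and contact force between the fingers and block below 0.1 N and contact force between the fingers and pedestal below 0.1 N); the robot touches nothing.
It fails at once if one of the four things falls over (angle between any of can, block, pedestal, cup's own z axis and vertical above 0.8 rad).
It fails at once if a bystander (jar, screwdriver, notebook) is shifted by more than 20 mm (distance of any of jar, driver, notebook from where it was at the start of the episode above 0.02 m).
It also fails if it takes over 134 s, if anything falls off the work surface, if the arm or the gripper's body presses on something with over 40 N, if the wrist force passes 120 N, or if a joint passes its speed limit or range.

## Working session

There is one attempt and no reset: what is moved stays moved. The work goes in short steps, Python scripts to look and compute and a tool call to move; the robot and the scene stay as the last step left them, time stands still between calls to the robot, and variables do not carry over. Pictures are saved under pics/ and viewed, and the job is handed in when it is done.

Besides the shell and the picture viewer there is one more tool, called after "Call:" as name([rows], argument=value, ...), one row to a line, values as JSON. jog_arm: Moves the arm, as the interface text tells. Its arguments: {"type":"object","properties":{"deltas":{"type":"array"}},"required":["deltas"]}

```bash
ls; mkdir -p pics
python3 - <<'E'
from cell import observe,cams,robot
import cv2
s=observe();print({k:(v if not hasattr(v,'round') else v) for k,v in s.items()})
for n in ["scene","top","wrist"]:
    im=cams.get_image(n); cv2.imwrite(f"pics/{n}0.png",cv2.cvtColor(im,cv2.COLOR_RGB2BGR)); print(n,cams.calibration(n))
E
```

```text
pics
{'time': 0.0, 'joint_positions': array([-1.40361324e+00,  3.00472133e-01,  1.52160670e+00, -1.06378361e-05,
        1.32069859e+00, -6.65977624e-02]), 'qd': array([ 0.00023633, -0.00110458, -0.00033272,  0.00044954, -0.00155576,
       -0.00103404]), 'tau': array([ 4.50698033e-03, -5.43492222e+01, -3.61790013e+01,  1.25749066e-04,
        4.08301232e-03, -1.78498078e-05]), 'tcp_pos': array([ 0.12736676, -0.53479925,  0.23070991]), 'ee_rot': array([[ 2.31659611e-01, -9.72796886e-01, -2.07315496e-04],
       [-9.72796189e-01, -2.31659694e-01,  1.16653754e-03],
       [-1.18283073e-03, -6.85639081e-05, -9.99999298e-01]]), 'force': array([ 0.11852703,  0.31279178, -0.07751367]), 'moment': array([ 0.01142457, -0.01282255, -0.04044199]), 'gripper_width': 1.0006286666178332}
scene {'fov_y': 43.49904298304197, 'cx': 318.06034356323624, 'cy': 199.49780974228054, 'k1': -0.093999121173586, 'xyz': array([ 1.22663302, -0.48296054,  1.08650863]), 'orientation': array([[ 0.61342488, -0.62260656,  0.48587137],
       [ 0.78971333,  0.48974508, -0.3694626 ],
       [-0.00792328,  0.61033665,  0.79210252]])}
top {'fov_y': 45.86809693433892, 'cx': 315.603503024526, 'cy': 199.56430493432276, 'k1': -0.140488928783643, 'xyz': array([0.39485145, 0.01655897, 1.17062792]), 'orientation': array([[ 0.00610548,  0.98384961, -0.1788929 ],
       [-0.99997926,  0.00564039, -0.00310834],
       [-0.00204911,  0.17890817,  0.98386364]])}
wrist {'fov_y': 58.88507126629681, 'cx': 315.73976457171574, 'cy': 195.94964329814468, 'k1': -0.0772474490735817, 'mount': array([[ 9.99998703e-01, -1.47411950e-03, -6.49517440e-04,
        -2.14795523e-04],
       [-1.59954267e-03, -9.56403840e-01, -2.92043040e-01,
        -7.45970365e-02],
       [-1.90694632e-04,  2.92043700e-01, -9.56404957e-01,
        -1.42064725e-01],
       [ 0.00000000e+00,  0.00000000e+00,  0.00000000e+00,
         1.00000000e+00]])}
```

View pics/top0.png

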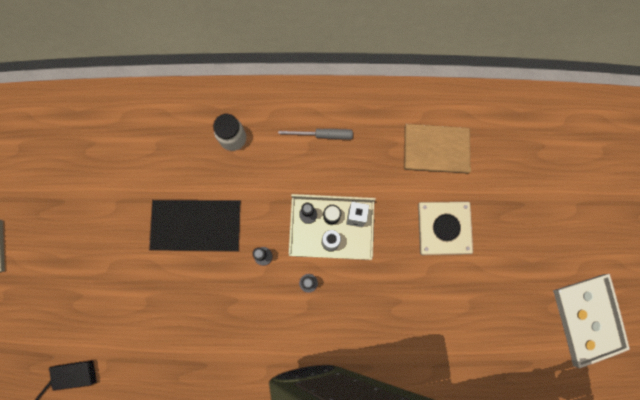

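View pics/scene0.png

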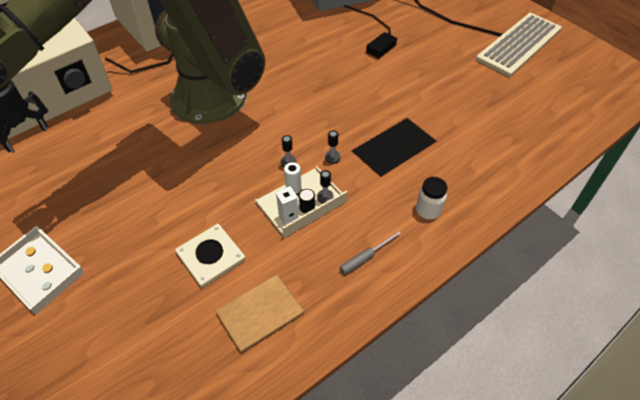

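View pics/wrist0.png

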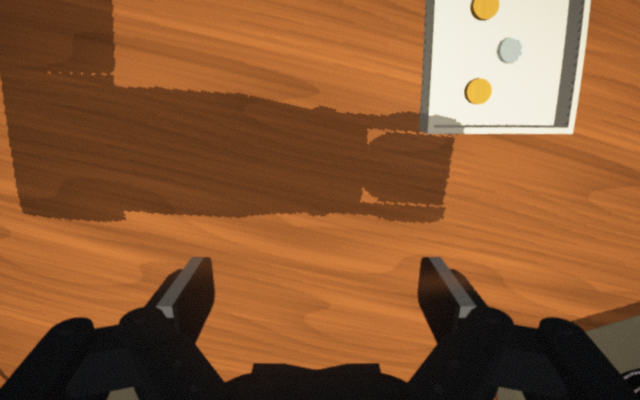

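The top view shows the bay at (332,228), the mat at (195,225) on the left and the stage at (446,228) on the right. Three things look like the pedestal: (308,211) in the bay, and (262,255) and (308,282) on the bench. The one in the bay is highest in the picture, so it is farthest from the base. I'll confirm that in an enlarged crop and measure.

```bash
cat > h.py <<'E'
import numpy as np, cv2
from cell import observe,cams,robot
def K(c):
    f=200/np.tan(np.radians(c['fov_y']/2)); return f
def campose(n,s=None):
    c=cams.calibration(n)
    if n=='wrist':
        s=s or observe(); M=np.eye(4);M[:3,:3]=s['ee_rot'];M[:3,3]=s['tcp_pos'];M=M@c['mount'];return c,M[:3,:3],M[:3,3]
    return c,np.array(c['orientation']),np.array(c['xyz'])
def ray(cp,u,v):
    c,R,t=cp;f=K(c);k=c['k1'];D=np.array([[k,0,0,0]],float)
    p=cv2.undistortPoints(np.array([[[u,v]]],float),np.array([[f,0,c['cx']],[0,f,c['cy']],[0,0,1]]),np.array([k,0,0,0.]))[0,0]
    return t,R@np.array([p[0],-p[1],-1.])
def onz(cp,u,v,z):
    t,d=ray(cp,u,v);return t+d*(z-t[2])/d[2]
def proj(cp,P):
    c,R,t=cp;f=K(c);q=R.T@(np.array(P,float)-t);x,y=q[0]/-q[2],-q[1]/-q[2];g=1+c['k1']*(x*x+y*y)
    return np.array([c['cx']+f*x*g,c['cy']+f*y*g])
def save(n,im):cv2.imwrite('pics/'+n,cv2.cvtColor(im,cv2.COLOR_RGB2BGR))
E
python3 - <<'E'
from h import *
im=cv2.imread('pics/top0.png');
cv2.imwrite('pics/top0c.png',cv2.resize(im[185:300,240:390],None,fx=5,fy=5,interpolation=cv2.INTER_CUBIC))
im2=cv2.imread('pics/scene0.png')
cv2.imwrite('pics/scene0c.png',cv2.resize(im2[120:245,240:360],None,fx=4.5,fy=4.5,interpolation=cv2.INTER_CUBIC))
cv2.imwrite('pics/top0d.png',np.hstack([cv2.resize(im[190:262,140:250],None,fx=4,fy=4),cv2.resize(im[190:262,405:490],None,fx=4,fy=4)]))
E
```

```text
(no output)
```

View pics/top0c.png

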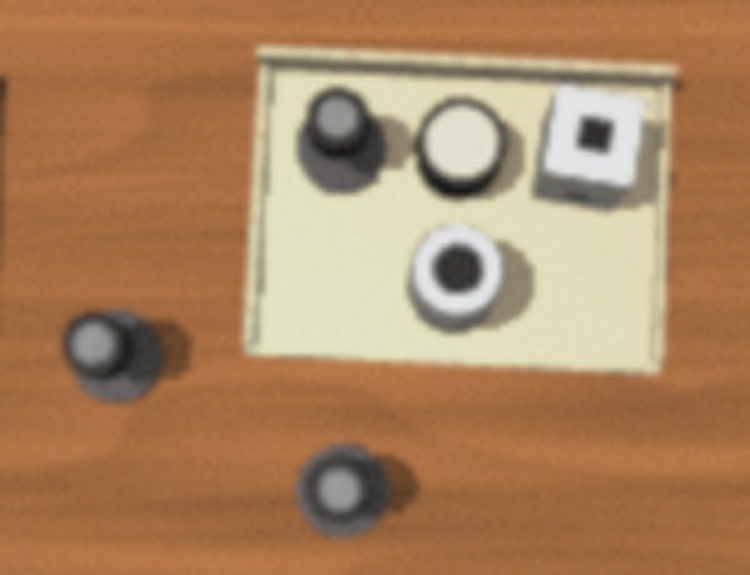

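View pics/scene0c.png

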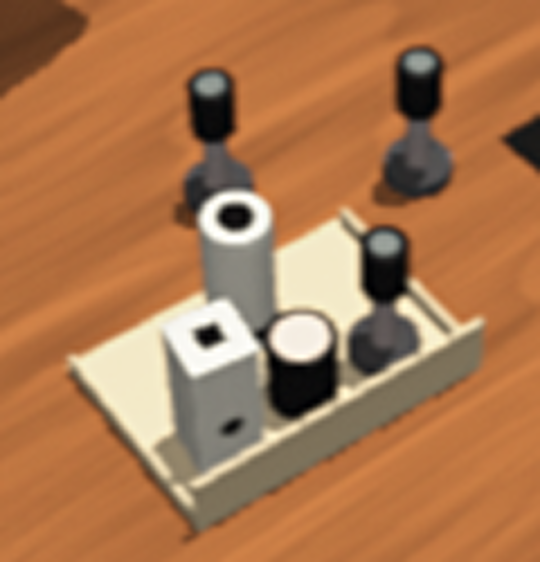

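View pics/top0d.png

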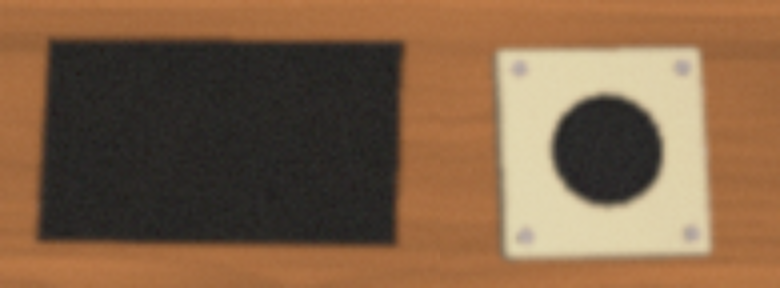

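Run:
```python
from h import *
T=campose('top');S=campose('scene')
def t(n,x,y,z):
    print('top',n,np.round(onz(T,240+(x+.5)/5-.5,185+(y+.5)/5-.5,z),4))
def s(n,x,y,z):
    print('scn',n,np.round(onz(S,240+(x+.5)/4.5-.5,120+(y+.5)/4.5-.5,z),4))
for n,x,y,z in [('ped',340,113,.104),('dec1',96,343,.1),('dec2',340,488,.1),('can',457,269,.104),('block',594,134,.104),('cup',460,142,.059),
 ('bFL',248,353,.016),('bFR',660,372,.016),('bBL',260,47,.045),('bBR',678,68,.045)]: t(n,x,y,z)
for n,x,y,z in [('ped',385,240,.104),('dec1',420,62,.1),('dec2',210,83,.1),('can',236,216,.104),('block',210,335,.104),('cup',302,338,.059)]: s(n,x,y,z)
def d(n,x,y,z,o): print(n,np.round(onz(T,o+(x+.5)/4-.5,190+(y+.5)/4-.5,z),4))
for x,y in [(50,40),(404,42),(38,240),(396,243)]: d('mat',x,y,.003,140)
for x,y in [(496,48),(700,47),(506,258),(711,250)]: d('stage',x-440,y,.02,405)
d('dish',608-440,150,.03,405)
```

```text
top ped [0.5709 0.0381 0.104 ]
top dec1 [0.4653 0.1478 0.1   ]
top dec2 [0.4012 0.0367 0.1   ]
top can [ 0.4997 -0.0154  0.104 ]
top block [ 0.5619 -0.0781  0.104 ]
top cup [ 0.5647 -0.0182  0.059 ]
top bFL [0.4666 0.0837 0.016 ]
top bFR [ 0.4584 -0.1171  0.016 ]
top bBL [0.6129 0.0784 0.045 ]
top bBR [ 0.6037 -0.1245  0.045 ]
scn ped [0.567  0.0428 0.104 ]
scn dec1 [0.4645 0.1514 0.1   ]
scn dec2 [0.399  0.0393 0.1   ]
scn can [ 0.4993 -0.0136  0.104 ]
scn block [ 0.5613 -0.0766  0.104 ]
scn cup [ 0.5657 -0.0173  0.059 ]
mat [0.6046 0.4383 0.003 ]
mat [0.6046 0.2092 0.003 ]
mat [0.4769 0.438  0.003 ]
mat [0.4782 0.2101 0.003 ]
stage [ 0.6003 -0.2361  0.02  ]
stage [ 0.6017 -0.3663  0.02  ]
stage [ 0.47   -0.2385  0.02  ]
stage [ 0.4745 -0.3673  0.02  ]
dish [ 0.5354 -0.3017  0.03  ]
```

The crop confirms the choice: the bay pedestal is at x≈0.57 m, about 0.57 m from the base. The two decoys are at 0.49 m (262,255) and 0.40 m (308,282). The can is at the front, the block on the right and the pedestal on the left. I'll square the tool up and go over the bay for a closer look.

Call:
jog_arm([
  [0,0,0,0,0,6.7,0],
  [0,0,0,0,0,6.7,0],
  [-0.032,-0.0255,-0.002,0,0,0,0],
  [-0.032,-0.0255,-0.002,0,0,0,0],
  [-0.032,-0.0255,-0.002,0,0,0,0],
  [-0.032,-0.0255,-0.002,0,0,0,0],
  [-0.032,-0.0255,-0.002,0,0,0,0],
  [-0.032,-0.0255,-0.002,0,0,0,0],
  [-0.032,-0.0255,-0.002,0,0,0,0],
  [-0.032,-0.0255,-0.002,0,0,0,0],
  [-0.032,-0.0255,-0.002,0,0,0,0],
  [-0.032,-0.0255,-0.002,0,0,0,0],
  [-0.032,-0.0255,-0.002,0,0,0,0],
  [-0.032,-0.0255,-0.002,0,0,0,0],
  [-0.032,-0.0255,-0.002,0,0,0,0],
  [-0.032,-0.0255,-0.002,0,0,0,0],
  [-0.032,-0.0255,-0.002,0,0,0,0],
  [0,0,0,0,0,0,0],
])

```text
time: 1.95
tcp_pos: [0.5116, -0.0519, 0.2609]
ee_rot: [[0.004, -1.0, -0.0], [-1.0, -0.004, 0.001], [-0.001, 0.0, -1.0]]
force: [-0.3, -0.5, -0.8]
gripper_width: 0.999
```

Run:
```python
from h import *
s=observe();print(s['time'],s['tcp_pos'],s['ee_rot'].round(4),s['qd'].round(3))
im=cams.get_image('wrist');save('w1.png',im)
import pickle;pickle.dump(s,open('w1.pkl','wb'))
```

```text
1.95 [ 0.51162194 -0.05193318  0.26091004] [[ 3.6e-03 -1.0e+00 -2.0e-04]
 [-1.0e+00 -3.6e-03  6.0e-04]
 [-6.0e-04  2.0e-04 -1.0e+00]] [-0.071 -0.038  0.059 -0.016 -0.004 -0.072]
```

View pics/w1.png

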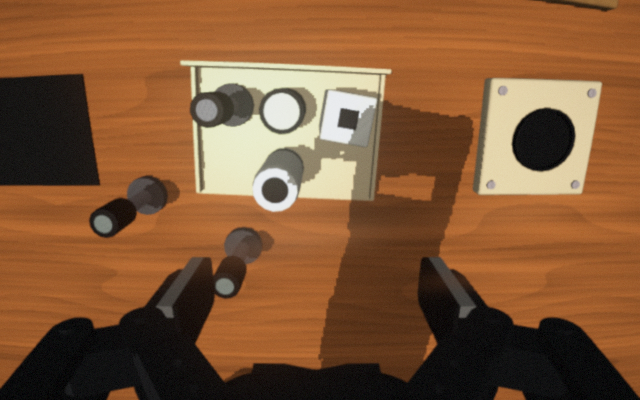

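The wrist view shows the pedestal head at (207,109), the cup at (282,110), the block at (348,118), the can top at (275,188), the dish at (543,139) and the mat's right edge near x=90. Refining these by contours.

Run:
```python
import pickle
from h import *
s=pickle.load(open('w1.pkl','rb'));W=campose('wrist',s)
im=cv2.imread('pics/w1.png');g=cv2.cvtColor(im,cv2.COLOR_BGR2HSV)
cv2.imwrite('pics/w1c.png',cv2.resize(im[55:215,175:400],None,fx=3.5,fy=3.5,interpolation=cv2.INTER_CUBIC))
def blob(name,box,mask,z):
    x0,y0,x1,y1=box;m=mask[y0:y1,x0:x1].astype(np.uint8)
    n,l,st,c=cv2.connectedComponentsWithStats(m);i=1+np.argmax(st[1:,4])
    cs,_=cv2.findContours((l==i).astype(np.uint8),cv2.RETR_EXTERNAL,cv2.CHAIN_APPROX_NONE);k=max(cs,key=len)
    e=cv2.fitEllipse(cv2.convexHull(k));r=cv2.minAreaRect(k)
    px=np.array(e[0])+[x0,y0];print(name,st[i],px.round(1),'ax',np.round(e[1],1),'rect',np.round(r[0],1)+[x0,y0],np.round(r[1],1),round(r[2],1),onz(W,*px,z).round(4),onz(W,*(np.array(r[0])+[x0,y0]),z).round(4))
white=(g[...,1]<40)&(g[...,2]>200)
blob('cup',(258,85,308,135),(g[...,1]<60)&(g[...,2]>170),.059)
blob('can',(250,165,305,214),white,.104)
blob('block',(315,85,376,150),white,.104)
blob('blockhole',(335,105,362,133),g[...,2]<110,.104)
blob('dish',(505,100,580,180),g[...,2]<60,.030)
blob('ped',(196,97,222,124),(g[...,2]>75),.104)
```

```text
cup [   6    8   36   37 1028] [281.2 111. ] ax [35.5 36.5] rect [281. 111.] [35.4 35.4] 45.0 [ 0.5654 -0.0186  0.059 ] [ 0.5654 -0.0185  0.059 ]
can [  1   4  46  42 848] [274.1 189.3] ax [41.6 45.6] rect [273.7 189.9] [43.9 40.8] 54.5 [ 0.5007 -0.0152  0.104 ] [ 0.5002 -0.0149  0.104 ]
block [   5    5   56   53 1400] [343.5 115.4] ax [52.6 68. ] rect [347.5 118.1] [48.7 49.3] 10.8 [ 0.5647 -0.0745  0.104 ] [ 0.5625 -0.0779  0.104 ]
blockhole [  3   4  21  21 330] [348.1 119.3] ax [20.8 26.1] rect [348.3 118.7] [18.3 18.2] 10.3 [ 0.5616 -0.0784  0.104 ] [ 0.5621 -0.0785  0.104 ]
dish [   8    9   62   62 2976] [543.2 139.2] ax [57.7 65.3] rect [543.3 138.9] [57.7 64. ] 26.6 [ 0.5381 -0.2988  0.03  ] [ 0.5384 -0.2989  0.03  ]
ped [  0   0  26  26 519] [208.3 109.7] ax [26.3 27.7] rect [208.5 109.5] [25. 25.] 90.0 [0.5692 0.0378 0.104 ] [0.5694 0.0376 0.104 ]
```

View pics/w1c.png

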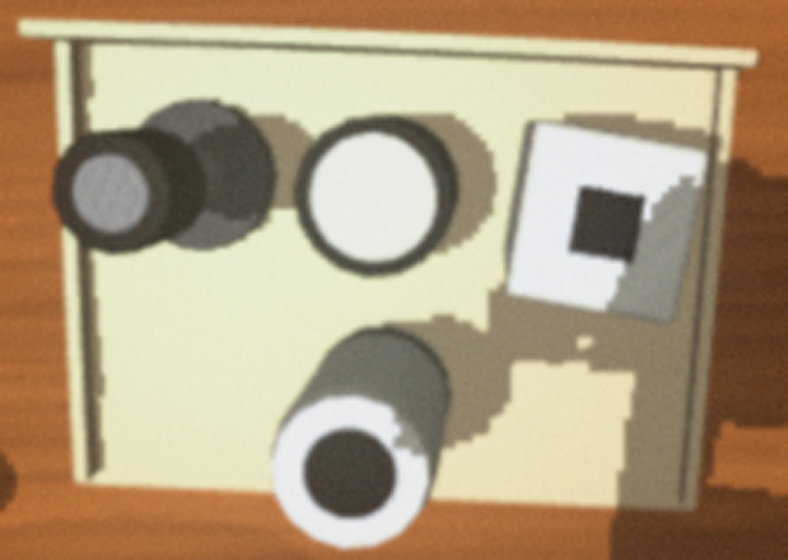

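Call:
jog_arm([
  [-0.0182,0.0058,0,0,0,0.2,0],
  [-0.0182,0.0058,0,0,0,0,0],
  [0,0,0,0,0,0,0],
  [0,0,0,0,0,0,0],
])

```text
time: 2.4
tcp_pos: [0.4982, -0.0193, 0.2614]
ee_rot: [[-0.004, -1.0, 0.0], [-1.0, 0.004, -0.0], [0.0, -0.0, -1.0]]
force: [-0.4, 0.9, 0.7]
gripper_width: 0.999
```

Call:
jog_arm([
  [-0.0038,-0.0018,0.03,0,0,-0.2,0],
  [0,0,0.04,0,0,0,0],
  [0,0,0.04,0,0,0,0],
  [0,0,0.04,0,0,0,0],
  [0,0,0.03,0,0,0,0],
  [0,0,0.015,0,0,0,0],
  [0,0,0.005,0,0,0,0],
  [0,0,0,0,0,0,0],
  [0,0,0,0,0,0,0],
])

```text
time: 3.3
tcp_pos: [0.5008, -0.0153, 0.0622]
ee_rot: [[-0.001, -1.0, 0.001], [-1.0, 0.001, -0.0], [0.0, -0.001, -1.0]]
force: [-0.1, 0.2, -0.7]
gripper_width: 1.0
```

Run:
```python
from h import *
im=cams.get_image('wrist');save('w2.png',im)
```

```text
(no output)
```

View pics/w2.png

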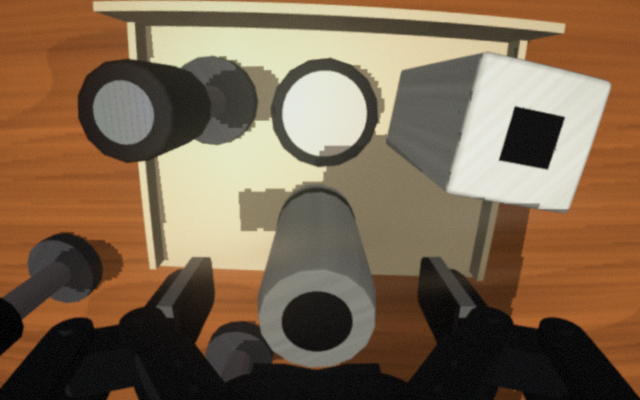

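The can is centred between the pads at (317,318). Closing on it.

Call:
jog_arm([
  [0,0,0,0,0,0,0.5],
  [0,0,0,0,0,0,1],
  [0,0,0,0,0,0,1],
  [0,0,0,0,0,0,1],
  [0,0,0,0,0,0,1],
  [0,0,0,0,0,0,1],
  [0,0,0,0,0,0,1],
])

```text
time: 4.05
tcp_pos: [0.5005, -0.0149, 0.0619]
ee_rot: [[0.0, -1.0, 0.001], [-1.0, -0.0, -0.0], [0.0, -0.001, -1.0]]
force: [-2.2, -0.9, 6.4]
gripper_width: 0.5
```

Call:
jog_arm([
  [0,0,-0.02,0,0,0,1],
  [0,0,-0.04,0,0,0,1],
  [0,0,-0.04,0,0,0,1],
  [0,0,-0.04,0,0,0,1],
  [-0.015,0,-0.01,0,0,0,1],
  [-0.03,0,0,0,0,0,1],
  [-0.04,-0.002,0,0,0,0,1],
  [-0.04,-0.002,0,0,0,0,1],
  [-0.04,-0.002,0,0,0,0,1],
  [-0.04,-0.002,0,0,0,0,1],
  [-0.04,-0.002,0,0,0,0,1],
  [-0.04,-0.002,0,0,0,0,1],
  [-0.04,-0.002,0,0,0,0,1],
  [-0.04,-0.0005,0,0,0,0,1],
  [-0.03,0,0,0,0,0,1],
  [-0.015,0,0,0,0,0,1],
  [0,0,0,0,0,0,1],
  [0,0,0,0,0,0,1],
  [0,0,0,0,0,0,1],
])

```text
time: 5.95
tcp_pos: [0.5147, 0.3945, 0.2108]
ee_rot: [[-0.001, -1.0, -0.001], [-1.0, 0.001, -0.001], [0.001, 0.001, -1.0]]
force: [0.5, -0.9, -2.4]
gripper_width: 0.501
```

Run:
```python
from h import *
im=cams.get_image('wrist');save('w3.png',im)
```

```text
(no output)
```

View pics/w3.png

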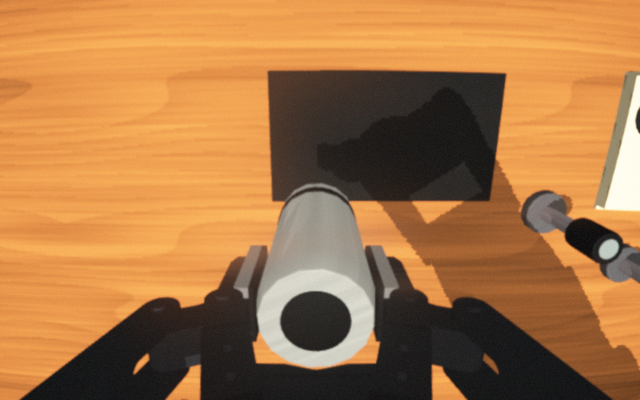

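Call:
jog_arm([
  [0,0,0.02,0,0,0,1],
  [0,0,0.04,0,0,0,1],
  [0,0,0.04,0,0,0,1],
  [0,0,0.03,0,0,0,1],
  [0,0,0.012,0,0,0,1],
  [0,0,0.006,0,0,0,1],
  [0,0,0.002,0,0,0,1],
  [0,0,0,0,0,0,1],
])

```text
time: 6.8
tcp_pos: [0.5154, 0.3954, 0.0627]
ee_rot: [[-0.0, -1.0, 0.002], [-1.0, 0.0, 0.001], [-0.001, -0.002, -1.0]]
force: [-0.2, -0.0, -3.2]
gripper_width: 0.495
```

Call:
jog_arm([
  [0,0,0.001,0,0,0,1],
  [0,0,0,0,0,0,1],
  [0,0,0,0,0,0,1],
])

```text
time: 7.1
tcp_pos: [0.515, 0.3954, 0.061]
ee_rot: [[-0.0, -1.0, 0.001], [-1.0, 0.0, 0.001], [-0.001, -0.001, -1.0]]
force: [-0.6, -1.0, -0.2]
gripper_width: 0.496
```

Call:
jog_arm([
  [0,0,0,0,0,0,0.3],
  [0,0,0,0,0,0,0],
  [0,0,0,0,0,0,0],
  [0,0,0,0,0,0,0],
  [0,0,0,0,0,0,0],
])

```text
time: 7.6
tcp_pos: [0.5148, 0.3952, 0.0603]
ee_rot: [[-0.0, -1.0, 0.0], [-1.0, 0.0, 0.0], [-0.0, -0.0, -1.0]]
force: [0.4, -0.1, -0.4]
gripper_width: 0.999
```

Run:
```python
from h import *
im=cams.get_image('wrist');save('w4.png',im)
```

```text
(no output)
```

View pics/w4.png

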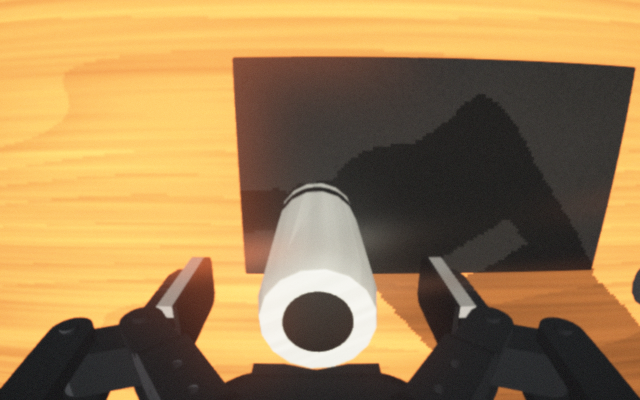

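Call:
jog_arm([
  [0,0,-0.03,0,0,0,0],
  [0,0,-0.04,0,0,0,0],
  [0,0,-0.04,0,0,0,0],
  [0.0157,-0.0042,-0.03,0,0,0,0],
  [0.04,-0.006,-0.01,0,0,0,0],
  [0.04,-0.006,0,0,0,0,0],
  [0.04,-0.006,0,0,0,0,0],
  [0.04,-0.006,0,0,0,0,0],
  [0.04,-0.006,0,0,0,0,0],
  [0.04,-0.006,0,0,0,0,0],
  [0.04,-0.006,0,0,0,0,0],
  [0.04,-0.006,0,0,0,0,0],
  [0.02,-0.002,0,0,0,0,0],
  [0,0,0,0,0,0,0],
  [0,0,0,0,0,0,0],
])

```text
time: 9.15
tcp_pos: [0.5689, 0.0396, 0.2103]
ee_rot: [[-0.001, -1.0, -0.0], [-1.0, 0.001, 0.0], [-0.0, 0.0, -1.0]]
force: [0.2, 0.9, -0.6]
gripper_width: 1.001
```

Run:
```python
from h import *
s=observe();print(s['tcp_pos'],s['qd'].round(3))
im=cams.get_image('wrist');save('w5.png',im)
W=campose('wrist',s)
for n,P in [('ped',(.569,.0395,.104)),('cup',(.5652,-.0187,.059)),('block',(.562,-.0785,.104))]:print(n,proj(W,P).round(1))
```

```text
[0.56888563 0.03961409 0.21029483] [ 0.026 -0.001 -0.    -0.     0.001  0.   ]
ped [316.  194.1]
cup [383.7 183.4]
block [473.5 203.2]
```

View pics/w5.png

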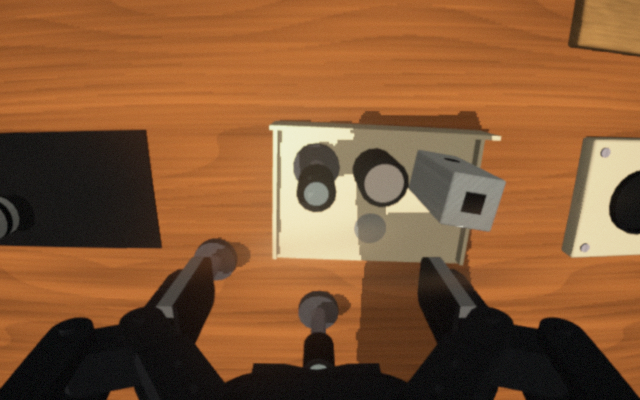

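The pedestal head is at (316,193), matching the predicted (316,194). Descend and grip.

Call:
jog_arm([
  [0,0,0.03,0,0,0,0],
  [0,0,0.04,0,0,0,0],
  [0,0,0.04,0,0,0,0],
  [0,0,0.02,0,0,0,0],
  [0,0,0.012,0,0,0,0],
  [0,0,0,0,0,0,0],
  [0,0,0,0,0,0,0.5],
  [0,0,0,0,0,0,1],
  [0,0,0,0,0,0,1],
  [0,0,0,0,0,0,1],
  [0,0,0,0,0,0,1],
  [0,0,0,0,0,0,1],
  [0,0,0,0,0,0,1],
  [0,0,0,0,0,0,1],
])

```text
time: 10.6
tcp_pos: [0.5693, 0.0395, 0.0693]
ee_rot: [[-0.0, -1.0, 0.001], [-1.0, 0.0, 0.0], [-0.0, -0.001, -1.0]]
force: [-2.0, 1.2, 6.5]
gripper_width: 0.335
```

Call:
jog_arm([
  [0,0,-0.02,0,0,0,1],
  [0,0,-0.04,0,0,0,1],
  [0,0,-0.04,0,0,0,1],
  [0,0,-0.04,0,0,0,1],
  [-0.0145,0,-0.01,0,0,0,1],
  [-0.03,0,0,0,0,0,1],
  [-0.04,0,0,0,0,0,1],
  [-0.04,0,0,0,0,0,1],
  [-0.04,0,0,0,0,0,1],
  [-0.04,0,0,0,0,0,1],
  [-0.04,0,0,0,0,0,1],
  [-0.03,0,0,0,0,0,1],
  [-0.01,0,0,0,0,0,1],
  [0,0,0,0,0,0,1],
  [0,0,0,0,0,0,1],
])

```text
time: 12.1
tcp_pos: [0.5689, 0.3232, 0.2176]
ee_rot: [[-0.0, -1.0, -0.001], [-1.0, 0.0, -0.001], [0.001, 0.001, -1.0]]
force: [-0.0, -0.5, -3.0]
gripper_width: 0.339
```

Run:
```python
from h import *
s=observe();print(s['tcp_pos'])
im=cams.get_image('wrist');save('w6.png',im)
```

```text
[0.56886092 0.32320234 0.21760184]
```

View pics/w6.png

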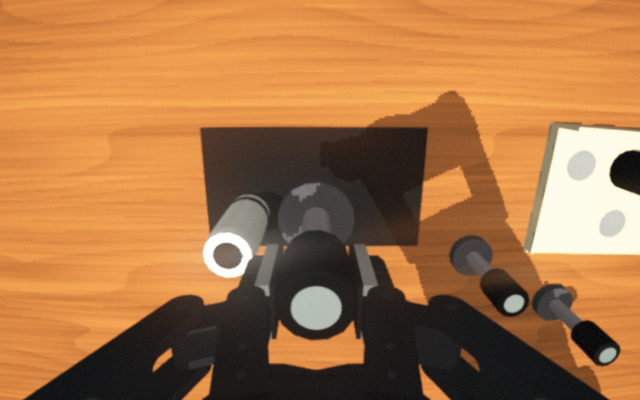

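The pedestal is held upright and the can stands on the mat at (228,253). Lowering.

Call:
jog_arm([
  [0,0,0.02,0,0,0,1],
  [0,0,0.04,0,0,0,1],
  [0,0,0.04,0,0,0,1],
  [0,0,0.03,0,0,0,1],
  [0,0,0.012,0,0,0,1],
  [0,0,0.005,0,0,0,1],
  [0,0,0.0025,0,0,0,1],
  [0,0,0,0,0,0,1],
  [0,0,0,0,0,0,1],
  [0,0,0,0,0,0,1],
])

```text
time: 13.15
tcp_pos: [0.5693, 0.3242, 0.0698]
ee_rot: [[-0.0, -1.0, 0.001], [-1.0, 0.0, 0.001], [-0.001, -0.001, -1.0]]
force: [-0.6, -0.4, -3.0]
gripper_width: 0.334
```

Call:
jog_arm([
  [0,0,0.0015,0,0,0,1],
  [0,0,0,0,0,0,1],
  [0,0,0,0,0,0,1],
])

```text
time: 13.45
tcp_pos: [0.5694, 0.3242, 0.0683]
ee_rot: [[-0.0, -1.0, 0.002], [-1.0, 0.0, 0.001], [-0.001, -0.002, -1.0]]
force: [-0.5, 0.2, 5.1]
gripper_width: 0.336
```

Call:
jog_arm([
  [0,0,0,0,0,0,0.5],
  [0,0,0,0,0,0,0],
  [0,0,0,0,0,0,0],
  [0,0,0,0,0,0,0],
  [0,0,0,0,0,0,0],
  [0,0,-0.02,0,0,0,0],
  [0,0,-0.04,0,0,0,0],
  [0,0,-0.04,0,0,0,0],
  [0,0,-0.04,0,0,0,0],
  [0,0,0,0,0,0,0],
])

```text
time: 14.45
tcp_pos: [0.5705, 0.3248, 0.2138]
ee_rot: [[-0.0, -1.0, 0.009], [-1.0, 0.0, 0.004], [-0.004, -0.009, -1.0]]
force: [0.0, -0.5, 0.1]
gripper_width: 0.998
```

Run:
```python
from h import *
s=observe();print(s['tcp_pos'])
im=cams.get_image('wrist');save('w7.png',im)
```

```text
[0.57049702 0.32477514 0.21381804]
```

View pics/w7.png

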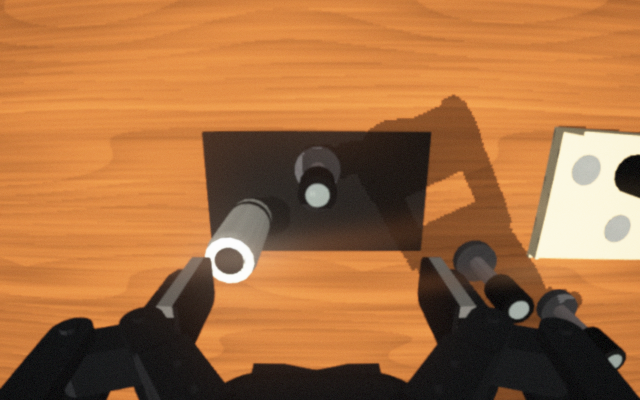

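Call:
jog_arm([
  [0.0227,0.0074,-0.01,0,0,0,0],
  [0.04,0,0,0,0,0,0],
  [0.04,0,0,0,0,0,0],
  [0.04,0,0,0,0,0,0],
  [0.04,0,0,0,0,0,0],
  [0.04,0,0,0,0,0,0],
  [0.04,0,0,0,0,0,0],
  [0.04,0,0,0,0,0,0],
  [0.04,0,0,0,0,0,0],
  [0.04,0,0,0,0,0,0],
  [0.02,0,0,0,0,0,0],
  [0,0,0,0,0,5.2,0],
  [0,0,0,0,0,5.2,0],
  [0,0,0,0,0,0,0],
  [0,0,0,0,0,0,0],
])

```text
time: 16.0
tcp_pos: [0.5613, -0.0786, 0.2165]
ee_rot: [[-0.178, -0.984, -0.001], [-0.984, 0.178, 0.0], [0.0, 0.001, -1.0]]
force: [0.8, 0.2, 0.7]
gripper_width: 1.003
```

Run:
```python
from h import *
s=observe();print(s['tcp_pos'],s['ee_rot'].round(3))
im=cams.get_image('wrist');save('w8.png',im)
W=campose('wrist',s)
for n,P in [('ped',(.569,.0395,.104)),('cup',(.5652,-.0187,.059)),('block',(.562,-.0785,.104))]:print(n,proj(W,P).round(1))
```

```text
[ 0.56130231 -0.0786374   0.21651008] [[-0.178 -0.984 -0.001]
 [-0.984  0.178  0.   ]
 [ 0.     0.001 -1.   ]]
ped [163.2 208.2]
cup [247.8 184.6]
block [315.5 190.8]
```

View pics/w8.png

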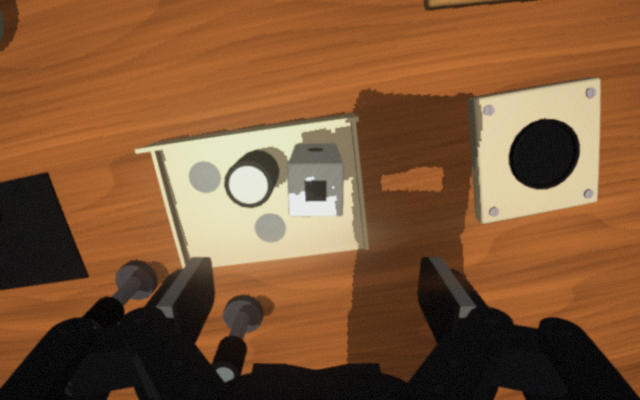

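The block's top hole is at (316,191) as predicted, square to the tool. The can and pedestal both stand on the mat. Descend and grip.

Call:
jog_arm([
  [0,-0.001,0.03,0,0,0,0],
  [0,0,0.04,0,0,0,0],
  [0,0,0.04,0,0,0,0],
  [0,0,0.03,0,0,0,0],
  [0,0,0.011,0,0,0,0],
  [0,0,0,0,0,0,0],
  [0,0,0,0,0,0,0.5],
  [0,0,0,0,0,0,1],
  [0,0,0,0,0,0,1],
  [0,0,0,0,0,0,1],
  [0,0,0,0,0,0,1],
  [0,0,0,0,0,0,1],
  [0,0,0,0,0,0,1],
])

```text
time: 17.35
tcp_pos: [0.5632, -0.079, 0.0677]
ee_rot: [[-0.18, -0.984, 0.002], [-0.984, 0.18, -0.0], [0.0, -0.002, -1.0]]
force: [-1.1, 1.4, 6.7]
gripper_width: 0.485
```

Call:
jog_arm([
  [0,0,-0.02,0,0,0,1],
  [0,0,-0.04,0,0,0,1],
  [0,0,-0.04,0,0,0,1],
  [0,0,-0.04,0,0,0,1],
  [0,0,-0.01,0,0,-5.2,1],
  [0,0,0,0,0,-5.2,1],
  [-0.02,0,0,0,0,0,1],
  [-0.035,0.006,0,0,0,0,1],
  [-0.04,0.006,0,0,0,0,1],
  [-0.04,0.006,0,0,0,0,1],
  [-0.04,0.006,0,0,0,0,1],
  [-0.04,0.006,0,0,0,0,1],
  [-0.04,0.006,0,0,0,0,1],
  [-0.04,0.006,0,0,0,0,1],
  [-0.026,0.006,0,0,0,0,1],
  [-0.01,0,0,0,0,0,1],
  [0,0,0,0,0,0,1],
  [0,0,0,0,0,0,1],
  [0,0,0,0,0,0,1],
])

```text
time: 19.25
tcp_pos: [0.5149, 0.2509, 0.2163]
ee_rot: [[-0.001, -1.0, -0.0], [-1.0, 0.001, -0.0], [0.0, 0.0, -1.0]]
force: [0.3, -1.1, -3.1]
gripper_width: 0.483
```

Run:
```python
from h import *
s=observe();print(s['tcp_pos'])
im=cams.get_image('wrist');save('w9.png',im)
```

```text
[0.5148811  0.2508791  0.21634946]
```

View pics/w9.png

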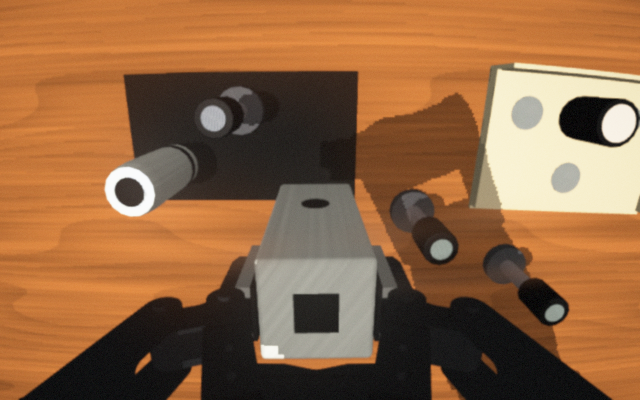

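Call:
jog_arm([
  [0,0,0.02,0,0,0,1],
  [0,0,0.04,0,0,0,1],
  [0,0,0.04,0,0,0,1],
  [0,0,0.03,0,0,0,1],
  [0,0,0.012,0,0,0,1],
  [0,0,0.006,0,0,0,1],
  [0,0,0.002,0,0,0,1],
  [0,0,0,0,0,0,1],
  [0,0,0,0,0,0,1],
  [0,0,0,0,0,0,1],
])

```text
time: 20.3
tcp_pos: [0.5149, 0.2522, 0.0672]
ee_rot: [[-0.0, -1.0, 0.001], [-1.0, 0.0, 0.001], [-0.001, -0.001, -1.0]]
force: [-0.8, 0.9, -4.3]
gripper_width: 0.485
```

Call:
jog_arm([
  [0,0,0.001,0,0,0,1],
  [0,0,0,0,0,0,1],
  [0,0,0,0,0,0,1],
])

```text
time: 20.6
tcp_pos: [0.515, 0.2523, 0.0667]
ee_rot: [[0.0, -1.0, 0.002], [-1.0, -0.0, 0.001], [-0.001, -0.002, -1.0]]
force: [-3.5, -0.7, 9.1]
gripper_width: 0.486
```

Call:
jog_arm([
  [0,0,0,0,0,0,0.3],
  [0,0,0,0,0,0,0],
  [0,0,0,0,0,0,0],
  [0,0,0,0,0,0,0],
  [0,0,0,0,0,0,0],
  [0,0,-0.02,0,0,0,0],
  [0,0,-0.04,0,0,0,0],
  [0,0,-0.04,0,0,0,0],
  [0,0,-0.03,0,0,0,0],
  [0,0,0,0,0,0,0],
  [0,0,0,0,0,0,0],
])

```text
time: 21.7
tcp_pos: [0.5145, 0.2521, 0.1954]
ee_rot: [[-0.0, -1.0, 0.001], [-1.0, 0.0, 0.0], [-0.0, -0.001, -1.0]]
force: [-0.2, -0.2, -0.4]
gripper_width: 1.001
```

Run:
```python
from h import *
s=observe();print(s['tcp_pos'])
im=cams.get_image('wrist');save('w10.png',im)
im=cams.get_image('scene');save('s10.png',im)
```

```text
[0.51450697 0.25206938 0.19537469]
```

View pics/w10.png

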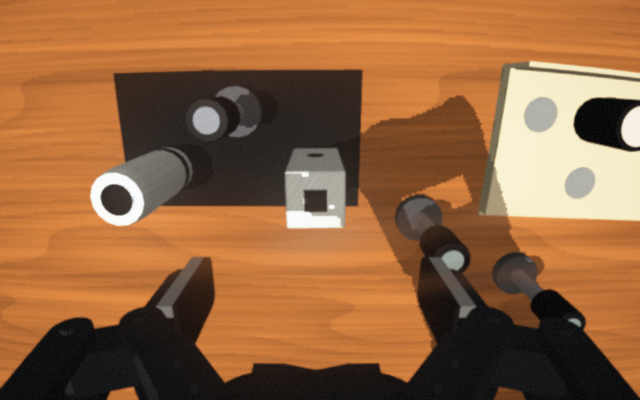

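View pics/s10.png

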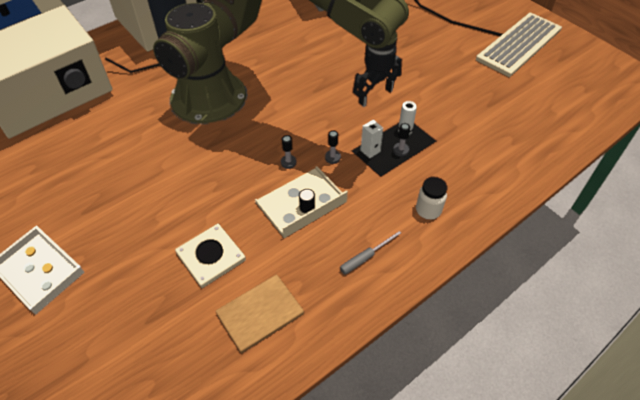

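All three stand on the mat, and the cup is untouched at (635,125) in the wrist view. Going over the cup.

Call:
jog_arm([
  [0.02,-0.005,0,0,0,0,0],
  [0.04,-0.009,0,0,0,0,0],
  [0.04,-0.009,0,0,0,0,0],
  [0.04,-0.009,0,0,0,0,0],
  [0.04,-0.009,0,0,0,0,0],
  [0.04,-0.005,0,0,0,0,0],
  [0.031,-0.0045,0,0,0,0,0],
  [0.02,0,0,0,0,0,0],
  [0,0,0,0,0,0,0],
  [0,0,0,0,0,0,0],
  [0,0,0,0,0,0,0],
])

```text
time: 22.9
tcp_pos: [0.5648, -0.018, 0.1947]
ee_rot: [[0.001, -1.0, -0.001], [-1.0, -0.001, 0.0], [-0.0, 0.001, -1.0]]
force: [0.4, 0.2, -0.7]
gripper_width: 1.0
```

Run:
```python
from h import *
s=observe();print(s['tcp_pos'],s['qd'].round(3))
im=cams.get_image('wrist');save('w11.png',im)
W=campose('wrist',s)
for n,P in [('cup',(.5652,-.0187,.059)),('left',(.569,.0395,.004)),('right',(.562,-.0785,.004)),('front',(.5,-.0155,.004)),('dish',(.537,-.3,.03))]:print(n,proj(W,P).round(1))
g=cv2.cvtColor(im,cv2.COLOR_RGB2HSV)
def spot(n,box,mask,z):
    x0,y0,x1,y1=box;m=mask[y0:y1,x0:x1].astype(np.uint8)
    k=max(cv2.findContours(m,cv2.RETR_EXTERNAL,cv2.CHAIN_APPROX_NONE)[0],key=cv2.contourArea)
    e=cv2.fitEllipse(k);p=np.array(e[0])+[x0,y0];print(n,p.round(1),np.round(e[1],1),onz(W,*p,z).round(4))
spot('cupdisc',(280,150,355,230),g[...,2]>150,.059)
```

```text
[ 0.56484539 -0.01800326  0.19474057] [ 0.008 -0.005 -0.001 -0.001  0.001 -0.004]
cup [316.7 183.3]
left [255.9 164.5]
right [378.5 171.9]
front [313.2 231.4]
dish [606.5 205. ]
cupdisc [313.2 191.4] [73.1 93.7] [ 0.5583 -0.0159  0.059 ]
```

View pics/w11.png

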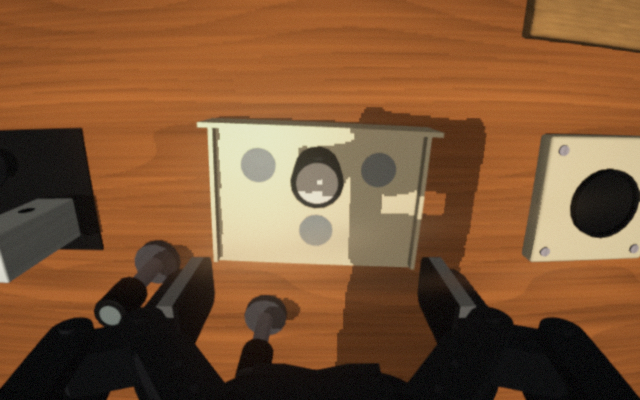

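The cup is at (318,183), as predicted. Descending.

Call:
jog_arm([
  [0,0,0.03,0,0,0,0],
  [0,0,0.04,0,0,0,0],
  [0,0,0.04,0,0,0,0],
  [0,0,0.035,0,0,0,0],
  [0,0,0.016,0,0,0,0],
  [0,0,0.009,0,0,0,0],
  [0,0,0,0,0,0,0],
  [0,0,0,0,0,0,0.5],
  [0,0,0,0,0,0,1],
  [0,0,0,0,0,0,1],
  [0,0,0,0,0,0,1],
  [0,0,0,0,0,0,1],
  [0,0,0,0,0,0,1],
  [0,0,0,0,0,0,1],
])

```text
time: 24.35
tcp_pos: [0.5656, -0.0189, 0.0265]
ee_rot: [[-0.0, -1.0, 0.002], [-1.0, 0.0, -0.0], [0.0, -0.002, -1.0]]
force: [-2.0, 0.2, 6.8]
gripper_width: 0.5
```

Call:
jog_arm([
  [0,0,-0.02,0,0,0,1],
  [0,0,-0.04,0,0,0,1],
  [0,0,-0.04,0,0,0,1],
  [0.011,0,-0.02,0,0,0,1],
  [0.03,0.0046,0,0,0,0,1],
  [0.04,0.006,0,0,0,0,1],
  [0.04,0.006,0,0,0,0,1],
  [0.04,0.006,0,0,0,0,1],
  [0.04,0.006,0,0,0,0,1],
  [0.04,0,0,0,0,0,1],
  [0.03,0,0,0,0,0,1],
  [0.01,0,0,0,0,0,1],
  [0,0,0,0,0,0,1],
  [0,0,0,0,0,0,1],
  [0,0,0,0,0,0,1],
])

```text
time: 25.85
tcp_pos: [0.5366, -0.2986, 0.1454]
ee_rot: [[0.001, -1.0, -0.0], [-1.0, -0.001, 0.0], [-0.0, 0.0, -1.0]]
force: [0.3, 0.8, -1.8]
gripper_width: 0.498
```

Run:
```python
from h import *
s=observe();print(s['tcp_pos'],s['qd'].round(3))
im=cams.get_image('wrist');save('w12.png',im);W=campose('wrist',s)
cv2.imwrite('pics/t12.png',cv2.cvtColor(cams.get_image('top'),cv2.COLOR_RGB2BGR))
t=np.radians(np.arange(0,360,10))
b=cv2.cvtColor(im,cv2.COLOR_RGB2BGR)
for c in [(.537,-.300),]:
    for a in t: 
        p=proj(W,(c[0]+.035*np.cos(a),c[1]+.035*np.sin(a),.03)).round().astype(int);cv2.circle(b,tuple(map(int,p)),1,(0,255,0),-1)
cv2.imwrite('pics/w12b.png',b)
```

```text
[ 0.53664433 -0.29863243  0.14543254] [ 0.     0.    -0.003  0.002 -0.001 -0.003]
```

View pics/w12b.png

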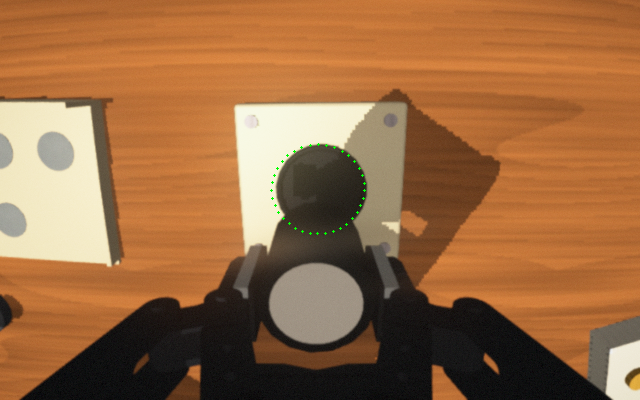

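The dish rim shows about 2 px right of my overlay, so I'm shifting 2.4 mm in −y and lowering.

Call:
jog_arm([
  [0.0024,0,0.015,0,0,0,1],
  [0,0,0.03,0,0,0,1],
  [0,0,0.03,0,0,0,1],
  [0,0,0.015,0,0,0,1],
  [0,0,0.006,0,0,0,1],
  [0,0,0.001,0,0,0,1],
  [0,0,0,0,0,0,1],
  [0,0,0,0,0,0,1],
  [0,0,0,0,0,0,1],
])

```text
time: 26.85
tcp_pos: [0.5368, -0.3026, 0.0493]
ee_rot: [[-0.0, -1.0, 0.001], [-1.0, 0.0, -0.001], [0.001, -0.001, -1.0]]
force: [-0.6, 0.4, -2.0]
gripper_width: 0.498
```

Call:
jog_arm([
  [-0.001,0,0.0015,0,0,0,1],
  [0,0,0.0015,0,0,0,1],
  [0,0,0,0,0,0,1],
  [0,0,0,0,0,0,1],
])

```text
time: 27.25
tcp_pos: [0.5367, -0.3014, 0.0465]
ee_rot: [[0.0, -1.0, 0.001], [-1.0, -0.0, -0.0], [0.0, -0.001, -1.0]]
force: [-4.0, 3.2, 10.9]
gripper_width: 0.498
```

Contact: the cup is on the dish floor. Release, raise and check.

Call:
jog_arm([
  [0,0,0,0,0,0,0.3],
  [0,0,0,0,0,0,0],
  [0,0,0,0,0,0,0],
  [0,0,0,0,0,0,0],
  [0,0,0,0,0,0,0],
  [0,0,-0.02,0,0,0,0],
  [0,0,-0.04,0,0,0,0],
  [0,0,-0.04,0,0,0,0],
  [0,0,-0.04,0,0,0,0],
  [0,0,-0.02,0,0,0,0],
  [0,0,0,0,0,0,0],
  [0,0,0,0,0,0,0],
])

```text
time: 28.45
tcp_pos: [0.5362, -0.3012, 0.2048]
ee_rot: [[-0.0, -1.0, -0.0], [-1.0, 0.0, 0.0], [-0.0, 0.0, -1.0]]
force: [0.2, -0.3, -0.9]
gripper_width: 1.0
```

Run:
```python
from h import *
s=observe();print(s['tcp_pos'],s['qd'].round(3))
im=cams.get_image('wrist');W=campose('wrist',s)
b=cv2.cvtColor(im,cv2.COLOR_RGB2BGR)
g=cv2.cvtColor(im,cv2.COLOR_RGB2GRAY);x0,y0,x1,y1=270,140,370,240
for i in range(2): pass
for r,z,c in [(.035,.03,(.537,-.301)),(.022,.079,(.537,-.301))]:
    for a in np.radians(np.arange(0,360,15)):
        p=proj(W,(c[0]+r*np.cos(a),c[1]+r*np.sin(a),z));cv2.circle(b,(int(p[0]+.5),int(p[1]+.5)),1,(0,255,0),-1)
cv2.imwrite('pics/w13.png',cv2.resize(b[100:280,200:440],None,fx=3.3,fy=3.3,interpolation=cv2.INTER_CUBIC))
b=cv2.cvtColor(cams.get_image('top'),cv2.COLOR_RGB2BGR)
cv2.imwrite('pics/t13.png',b)
```

```text
[ 0.5362316  -0.3012434   0.20478402] [-0.     0.024  0.02   0.    -0.001 -0.001]
```

View pics/w13.png

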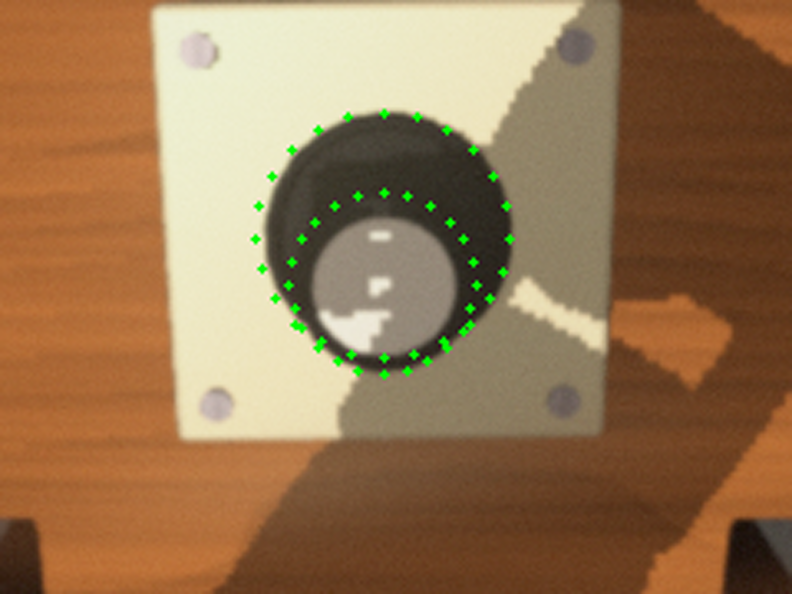

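View pics/t13.png

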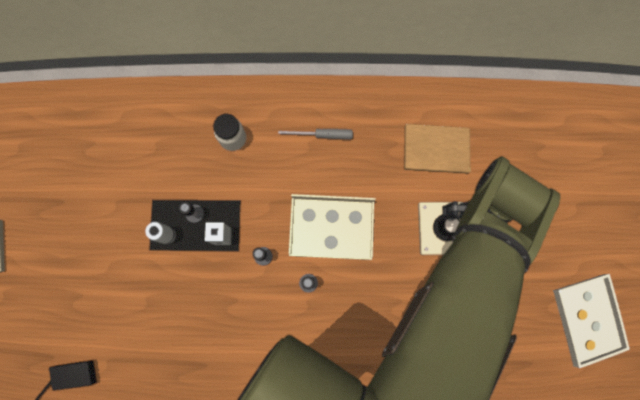

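The cup sits in the dish, concentric to within about 3 mm. The mat items stand undisturbed at (160,233), (190,211) and (215,232) in the top view. Returning the block first.

Call:
jog_arm([
  [-0.0235,0.0014,-0.005,0,0,0,0],
  [-0.04,0.002,0,0,0,0,0],
  [-0.04,0.002,0,0,0,0,0],
  [-0.04,0.002,0,0,0,0,0],
  [-0.04,0.002,0,0,0,0,0],
  [-0.04,0.002,0,0,0,0,0],
  [-0.04,0.002,0,0,0,0,0],
  [-0.04,0.002,0,0,0,0,0],
  [-0.04,0.002,0,0,0,0,0],
  [-0.04,0.002,0,0,0,0,0],
  [-0.04,0.002,0,0,0,0,0],
  [-0.04,0,0,0,0,0,0],
  [-0.04,0,0,0,0,0,0],
  [-0.03,0,0,0,0,0,0],
  [-0.02,0,0,0,0,0,0],
  [0,0,0,0,0,0,0],
  [0,0,0,0,0,0,0],
  [0,0,0,0,0,0,0],
])

```text
time: 30.35
tcp_pos: [0.515, 0.2513, 0.2098]
ee_rot: [[-0.001, -1.0, -0.001], [-1.0, 0.001, -0.0], [0.0, 0.001, -1.0]]
force: [-0.9, 0.6, 0.3]
gripper_width: 1.0
```

Run:
```python
from h import *
s=observe();print(s['tcp_pos'],s['qd'].round(3))
im=cams.get_image('wrist');save('w14.png',im);W=campose('wrist',s)
for P in [(.515,.252,.103),(.5694,.3242,.103),(.515,.3953,.103)]:print(proj(W,P).round(1))
```

```text
[0.51503258 0.25126429 0.20979486] [-0.008 -0.008 -0.002 -0.001  0.002  0.   ]
[314.8 194. ]
[210.9 119. ]
[123.9 194. ]
```

View pics/w14.png

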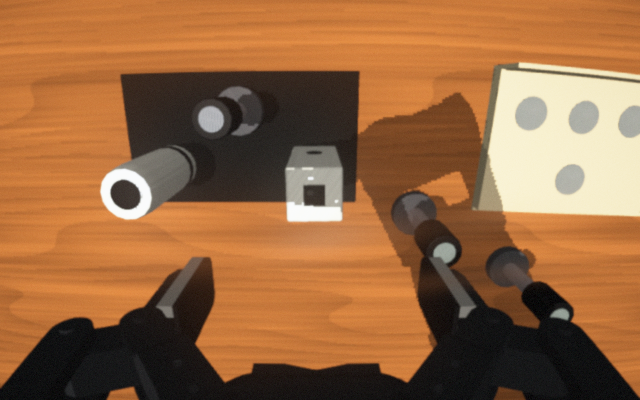

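Call:
jog_arm([
  [-0.0005,0,0.03,0,0,0,0],
  [0,0,0.04,0,0,0,0],
  [0,0,0.04,0,0,0,0],
  [0,0,0.023,0,0,0,0],
  [0,0,0.011,0,0,0,0],
  [0,0,0,0,0,0,0],
  [0,0,0,0,0,0,0.5],
  [0,0,0,0,0,0,1],
  [0,0,0,0,0,0,1],
  [0,0,0,0,0,0,1],
  [0,0,0,0,0,0,1],
  [0,0,0,0,0,0,1],
  [0,0,0,0,0,0,1],
])

```text
time: 31.7
tcp_pos: [0.5157, 0.2529, 0.0676]
ee_rot: [[-0.0, -1.0, 0.002], [-1.0, 0.0, 0.001], [-0.001, -0.002, -1.0]]
force: [-0.1, -0.8, 6.3]
gripper_width: 0.483
```

Call:
jog_arm([
  [0,0,-0.02,0,0,0,1],
  [0,0,-0.04,0,0,0,1],
  [0,0,-0.04,0,0,0,1],
  [0,0,-0.04,0,0,0,1],
  [0.02,0,-0.01,0,0,0,1],
  [0.036,-0.006,0,0,0,0,1],
  [0.04,-0.006,0,0,0,0,1],
  [0.04,-0.006,0,0,0,0,1],
  [0.04,-0.006,0,0,0,0,1],
  [0.04,-0.006,0,0,0,0,1],
  [0.04,-0.006,0,0,0,0,1],
  [0.04,-0.006,0,0,0,0,1],
  [0.026,-0.006,0,0,0,0,1],
  [0.01,0,0,0,0,5.2,1],
  [0,0,0,0,0,5.2,1],
  [0,0,0,0,0,0,1],
  [0,0,0,0,0,0,1],
  [0,0,0,0,0,0,1],
])

```text
time: 33.5
tcp_pos: [0.563, -0.079, 0.2164]
ee_rot: [[-0.178, -0.984, 0.0], [-0.984, 0.178, -0.0], [-0.0, -0.0, -1.0]]
force: [0.3, 0.7, -3.0]
gripper_width: 0.479
```

Run:
```python
from h import *
s=observe();print(s['tcp_pos'],s['qd'].round(3))
im=cams.get_image('wrist');save('w15.png',im)
```

```text
[ 0.56297878 -0.0789834   0.21637559] [ 0.001  0.     0.001 -0.    -0.001  0.008]
```

View pics/w15.png

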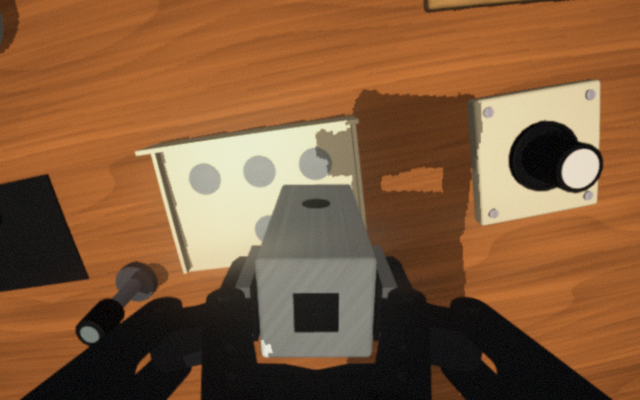

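Call:
jog_arm([
  [0,0,0.02,0,0,0,1],
  [0,0,0.04,0,0,0,1],
  [0,0,0.04,0,0,0,1],
  [0,0,0.03,0,0,0,1],
  [0,0,0.011,0,0,0,1],
  [0,0,0.005,0,0,0,1],
  [0,0,0.001,0,0,0,1],
  [0,0,0,0,0,0,1],
  [0,0,0,0,0,0,1],
  [0,0,0,0,0,0,1],
])

```text
time: 34.55
tcp_pos: [0.5634, -0.0794, 0.0702]
ee_rot: [[-0.181, -0.984, 0.001], [-0.984, 0.181, -0.0], [0.0, -0.001, -1.0]]
force: [0.2, -0.4, -3.3]
gripper_width: 0.479
```

Call:
jog_arm([
  [0,0,0.0015,0,0,0,1],
  [0,0,0.0005,0,0,0,1],
  [0,0,0,0,0,0,1],
  [0,0,0,0,0,0,1],
])

```text
time: 34.95
tcp_pos: [0.5635, -0.0795, 0.0686]
ee_rot: [[-0.181, -0.984, 0.002], [-0.984, 0.181, -0.0], [0.0, -0.002, -1.0]]
force: [-4.0, 0.0, 9.7]
gripper_width: 0.482
```

Call:
jog_arm([
  [0,0,0,0,0,0,0.3],
  [0,0,0,0,0,0,0],
  [0,0,0,0,0,0,0],
  [0,0,0,0,0,0,0],
  [0,0,0,0,0,0,0],
  [0,0,-0.02,0,0,0,0],
  [0,0,-0.04,0,0,0,0],
  [0,0,-0.04,0,0,0,0],
  [0,0,-0.04,0,0,0,0],
  [0,0,0,0,0,-5.2,0],
  [0,0,0,0,0,-5.2,0],
  [0,0,0,0,0,0,0],
  [0,0,0,0,0,0,0],
])

```text
time: 36.25
tcp_pos: [0.5629, -0.0793, 0.207]
ee_rot: [[-0.003, -1.0, -0.0], [-1.0, 0.003, 0.0], [-0.0, 0.0, -1.0]]
force: [-0.1, 0.1, 0.3]
gripper_width: 1.0
```

Run:
```python
from h import *
s=observe();print(s['tcp_pos'],s['qd'].round(3))
im=cams.get_image('wrist');save('w16.png',im);W=campose('wrist',s)
print(proj(W,(.562,-.0785,.104)))
```

```text
[ 0.56291518 -0.07931294  0.20702235] [ 0.     0.001  0.001 -0.    -0.     0.003]
[314.73706563 196.7237624 ]
```

View pics/w16.png

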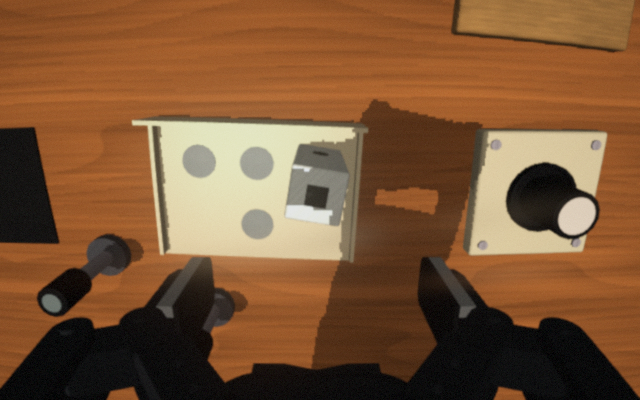

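The block is back: its top hole is at (316,196), against (315,197) expected. On to the pedestal.

Call:
jog_arm([
  [-0.0235,-0.0025,0,0,0,0,0],
  [-0.04,-0.001,0,0,0,0,0],
  [-0.04,-0.001,0,0,0,0,0],
  [-0.04,-0.001,0,0,0,0,0],
  [-0.04,-0.001,0,0,0,0,0],
  [-0.04,0,0,0,0,0,0],
  [-0.04,0,0,0,0,0,0],
  [-0.04,0,0,0,0,0,0],
  [-0.04,0,0,0,0,0,0],
  [-0.035,0,0,0,0,0,0],
  [-0.025,0,0,0,0,0,0],
  [0,0,0,0,0,0,0],
  [0,0,0,0,0,0,0],
  [0,0,0,0,0,0,0],
])

```text
time: 37.7
tcp_pos: [0.5697, 0.3233, 0.2072]
ee_rot: [[-0.002, -1.0, -0.0], [-1.0, 0.002, -0.0], [0.0, 0.0, -1.0]]
force: [-0.1, -0.1, -0.5]
gripper_width: 0.997
```

Run:
```python
from h import *
s=observe();print(s['tcp_pos'],s['qd'].round(3))
im=cams.get_image('wrist');save('w17.png',im);W=campose('wrist',s)
print(proj(W,(.5694,.3242,.103)))
```

```text
[0.56969935 0.32333702 0.2071525 ] [-0.009 -0.007  0.001  0.001  0.001 -0.002]
[314.61271986 195.48372234]
```

View pics/w17.png

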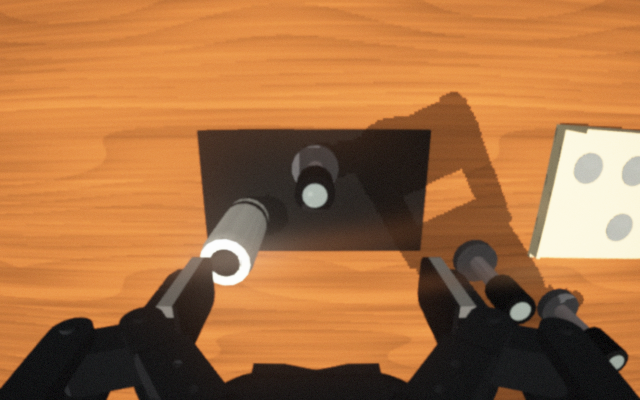

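Pedestal head at (315,195), as predicted. Down 0.139 m and grip.

Call:
jog_arm([
  [-0.0005,0,0.03,0,0,0,0],
  [0,0,0.04,0,0,0,0],
  [0,0,0.04,0,0,0,0],
  [0,0,0.02,0,0,0,0],
  [0,0,0.009,0,0,0,0],
  [0,0,0,0,0,0,0],
  [0,0,0,0,0,0,0.5],
  [0,0,0,0,0,0,1],
  [0,0,0,0,0,0,1],
  [0,0,0,0,0,0,1],
  [0,0,0,0,0,0,1],
  [0,0,0,0,0,0,1],
  [0,0,0,0,0,0,1],
  [0,0,0,0,0,0,1],
])

```text
time: 39.15
tcp_pos: [0.5699, 0.3247, 0.0692]
ee_rot: [[-0.0, -1.0, 0.001], [-1.0, 0.0, 0.0], [-0.0, -0.001, -1.0]]
force: [-1.6, -1.5, 6.1]
gripper_width: 0.336
```

Call:
jog_arm([
  [0,0,-0.02,0,0,0,1],
  [0,0,-0.04,0,0,0,1],
  [0,0,-0.04,0,0,0,1],
  [0,0,-0.04,0,0,0,1],
  [0.0155,0,-0.01,0,0,0,1],
  [0.03,0,0,0,0,0,1],
  [0.04,0,0,0,0,0,1],
  [0.04,0,0,0,0,0,1],
  [0.04,0,0,0,0,0,1],
  [0.04,0,0,0,0,0,1],
  [0.04,0,0,0,0,0,1],
  [0.03,0,0,0,0,0,1],
  [0.01,0,0,0,0,0,1],
  [0,0,0,0,0,0,1],
  [0,0,0,0,0,0,1],
  [0,0,0,0,0,0,1],
])

```text
time: 40.75
tcp_pos: [0.5694, 0.0402, 0.218]
ee_rot: [[0.001, -1.0, -0.0], [-1.0, -0.001, 0.0], [-0.0, 0.0, -1.0]]
force: [0.2, -0.1, -3.3]
gripper_width: 0.34
```

Run:
```python
from h import *
s=observe();print(s['tcp_pos'],s['qd'].round(3))
im=cams.get_image('wrist');save('w18.png',im)
```

```text
[0.56940081 0.0402285  0.21800112] [ 0.003  0.001 -0.002 -0.001  0.001 -0.003]
```

View pics/w18.png

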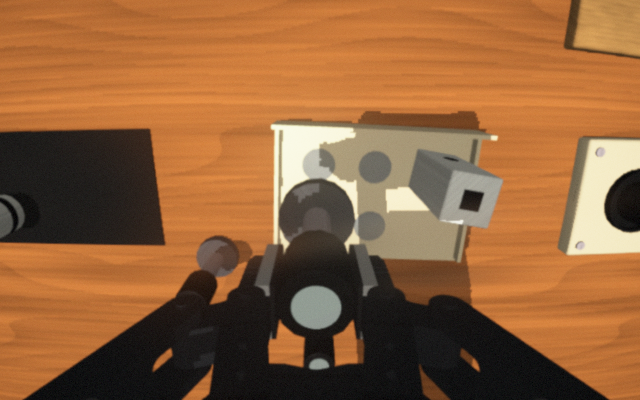

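Call:
jog_arm([
  [0.0005,0,0.02,0,0,0,1],
  [0,0,0.04,0,0,0,1],
  [0,0,0.04,0,0,0,1],
  [0,0,0.03,0,0,0,1],
  [0,0,0.012,0,0,0,1],
  [0,0,0.004,0,0,0,1],
  [0,0,0.001,0,0,0,1],
  [0,0,0,0,0,0,1],
  [0,0,0,0,0,0,1],
  [0,0,0,0,0,0,1],
])

```text
time: 41.8
tcp_pos: [0.5699, 0.0387, 0.0722]
ee_rot: [[-0.0, -1.0, 0.001], [-1.0, 0.0, 0.0], [-0.0, -0.001, -1.0]]
force: [-0.4, 0.1, -2.6]
gripper_width: 0.333
```

Call:
jog_arm([
  [0,0,0.0015,0,0,0,1],
  [0,0,0.0005,0,0,0,1],
  [0,0,0,0,0,0,1],
  [0,0,0,0,0,0,1],
])

```text
time: 42.2
tcp_pos: [0.57, 0.0386, 0.0702]
ee_rot: [[-0.0, -1.0, 0.002], [-1.0, 0.0, -0.0], [0.0, -0.002, -1.0]]
force: [-1.7, -0.2, 5.4]
gripper_width: 0.334
```

Contact. Release, lift, look.

Call:
jog_arm([
  [0,0,0,0,0,0,0.5],
  [0,0,0,0,0,0,0],
  [0,0,0,0,0,0,0],
  [0,0,0,0,0,0,0],
  [0,0,0,0,0,0,0],
  [0,0,-0.02,0,0,0,0],
  [0,0,-0.04,0,0,0,0],
  [0,0,-0.04,0,0,0,0],
  [0,0,-0.035,0,0,0,0],
  [0,0,0,0,0,0,0],
  [0,0,0,0,0,0,0],
])

```text
time: 43.3
tcp_pos: [0.5696, 0.0387, 0.2046]
ee_rot: [[-0.0, -1.0, 0.001], [-1.0, 0.0, 0.0], [-0.0, -0.001, -1.0]]
force: [-1.0, 0.8, -1.1]
gripper_width: 1.0
```

Run:
```python
from h import *
s=observe();print(s['tcp_pos'],s['qd'].round(3))
im=cams.get_image('wrist');save('w19.png',im);W=campose('wrist',s)
print(proj(W,(.569,.0395,.104)),proj(W,(.562,-.0785,.104)))
```

```text
[0.56959244 0.03868893 0.20461763] [-0.002  0.03   0.026 -0.    -0.006 -0.001]
[314.71286716 197.49001861] [475.26959104 206.79124674]
```

View pics/w19.png

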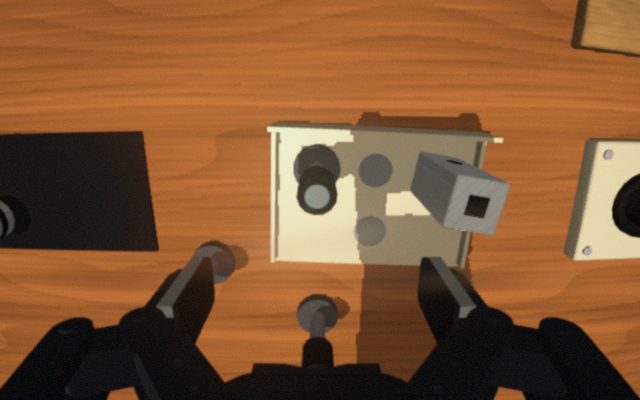

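The pedestal is back at (317,196), against (315,197) expected. Now the can.

Call:
jog_arm([
  [-0.0215,0.0048,0,0,0,0,0],
  [-0.04,0.007,0,0,0,0,0],
  [-0.04,0.007,0,0,0,0,0],
  [-0.04,0.007,0,0,0,0,0],
  [-0.04,0.007,0,0,0,0,0],
  [-0.04,0.007,0,0,0,0,0],
  [-0.04,0.007,0,0,0,0,0],
  [-0.04,0.008,0,0,0,0,0],
  [-0.035,0,0,0,0,0,0],
  [-0.02,0,0,0,0,0,0],
  [0,0,0,0,0,0,0],
  [0,0,0,0,0,0,0],
  [0,0,0,0,0,0,0],
])

```text
time: 44.65
tcp_pos: [0.5149, 0.3941, 0.2036]
ee_rot: [[-0.001, -1.0, -0.001], [-1.0, 0.001, -0.001], [0.001, 0.001, -1.0]]
force: [0.0, -1.0, 0.5]
gripper_width: 1.004
```

Run:
```python
from h import *
s=observe();print(s['tcp_pos'],s['qd'].round(3))
im=cams.get_image('wrist');save('w20.png',im);W=campose('wrist',s)
print(proj(W,(.515,.3953,.103)))
```

```text
[0.51485999 0.3941192  0.20362178] [-0.006 -0.008 -0.004  0.     0.001  0.002]
[314.0862411  196.23818784]
```

View pics/w20.png

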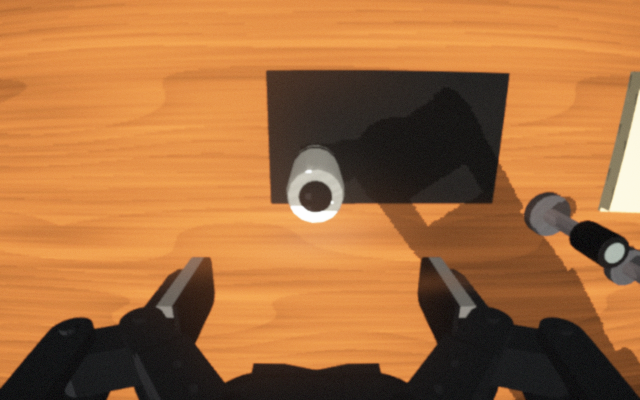

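Can top at (315,196), as predicted. Down to TCP 0.061 and grip.

Call:
jog_arm([
  [-0.0005,0,0.03,0,0,0,0],
  [0,0,0.04,0,0,0,0],
  [0,0,0.04,0,0,0,0],
  [0,0,0.023,0,0,0,0],
  [0,0,0.01,0,0,0,0],
  [0,0,0,0,0,0,0],
  [0,0,0,0,0,0,0.5],
  [0,0,0,0,0,0,1],
  [0,0,0,0,0,0,1],
  [0,0,0,0,0,0,1],
  [0,0,0,0,0,0,1],
  [0,0,0,0,0,0,1],
  [0,0,0,0,0,0,1],
  [0,0,0,0,0,0,1],
])

```text
time: 46.1
tcp_pos: [0.5153, 0.3959, 0.0629]
ee_rot: [[-0.0, -1.0, 0.002], [-1.0, 0.0, 0.001], [-0.001, -0.002, -1.0]]
force: [-0.3, -2.8, 6.5]
gripper_width: 0.501
```

Call:
jog_arm([
  [0,0,-0.02,0,0,0,1],
  [0,0,-0.04,0,0,0,1],
  [0,0,-0.04,0,0,0,1],
  [0,0,-0.04,0,0,0,1],
  [0.0162,0,-0.01,0,0,0,1],
  [0.03,0,0,0,0,0,1],
  [0.04,0.002,0,0,0,0,1],
  [0.04,0.002,0,0,0,0,1],
  [0.04,0.002,0,0,0,0,1],
  [0.04,0.002,0,0,0,0,1],
  [0.04,0.002,0,0,0,0,1],
  [0.04,0.002,0,0,0,0,1],
  [0.04,0.002,0,0,0,0,1],
  [0.04,0.001,0,0,0,0,1],
  [0.03,0,0,0,0,0,1],
  [0.015,0,0,0,0,0,1],
  [0,0,0,0,0,0,1],
  [0,0,0,0,0,0,1],
  [0,0,0,0,0,0,1],
])

```text
time: 48.0
tcp_pos: [0.4996, -0.0145, 0.2111]
ee_rot: [[0.001, -1.0, -0.0], [-1.0, -0.001, 0.0], [-0.0, 0.0, -1.0]]
force: [-0.1, 1.0, -2.3]
gripper_width: 0.493
```

Run:
```python
from h import *
s=observe();print(s['tcp_pos'],s['qd'].round(3))
im=cams.get_image('wrist');save('w21.png',im)
```

```text
[ 0.4996144  -0.01453631  0.21107655] [ 0.004 -0.002 -0.003 -0.001  0.002 -0.003]
```

View pics/w21.png

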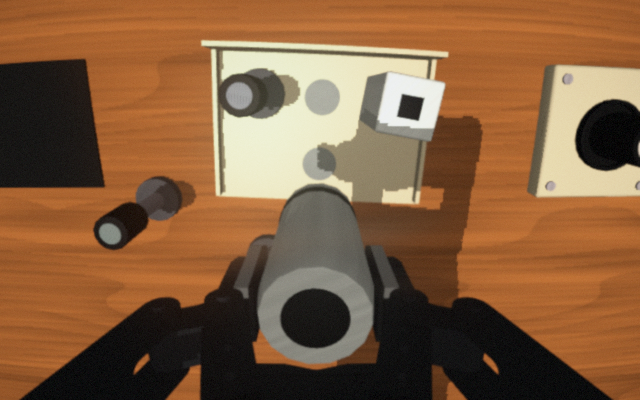

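Call:
jog_arm([
  [0,0,0.02,0,0,0,1],
  [0,0,0.04,0,0,0,1],
  [0,0,0.04,0,0,0,1],
  [0,0,0.03,0,0,0,1],
  [0,0,0.011,0,0,0,1],
  [0,0,0.004,0,0,0,1],
  [0,0,0.001,0,0,0,1],
  [0,0,0,0,0,0,1],
  [0,0,0,0,0,0,1],
  [0,0,0,0,0,0,1],
])

```text
time: 49.05
tcp_pos: [0.5001, -0.0155, 0.0661]
ee_rot: [[-0.0, -1.0, 0.001], [-1.0, 0.0, -0.0], [0.0, -0.001, -1.0]]
force: [1.2, -0.7, -3.8]
gripper_width: 0.497
```

Call:
jog_arm([
  [0,0,0.0015,0,0,0,1],
  [0,0,0,0,0,0,1],
  [0,0,0,0,0,0,1],
])

```text
time: 49.35
tcp_pos: [0.4999, -0.0156, 0.064]
ee_rot: [[-0.0, -1.0, 0.0], [-1.0, 0.0, -0.0], [0.0, -0.0, -1.0]]
force: [-0.0, -0.8, -1.3]
gripper_width: 0.497
```

Call:
jog_arm([
  [0,0,0.0008,0,0,0,1],
  [0,0,0,0,0,0,1],
  [0,0,0,0,0,0,1],
])

```text
time: 49.65
tcp_pos: [0.5002, -0.0156, 0.0639]
ee_rot: [[-0.0, -1.0, 0.001], [-1.0, 0.0, -0.0], [0.0, -0.001, -1.0]]
force: [-2.6, -0.4, 9.2]
gripper_width: 0.496
```

Contact. Release, lift well clear, then check from every camera.

Call:
jog_arm([
  [0,0,0,0,0,0,0.3],
  [0,0,0,0,0,0,0],
  [0,0,0,0,0,0,0],
  [0,0,0,0,0,0,0],
  [0,0,0,0,0,0,0],
  [0,0,-0.02,0,0,0,0],
  [0,0,-0.04,0,0,0,0],
  [0,0,-0.04,0,0,0,0],
  [0,0,-0.04,0,0,0,0],
  [0,0,-0.04,0,0,0,0],
  [0,0.02,-0.02,0,0,0,0],
  [0,0.03,0,0,0,0,0],
  [0,0,0,0,0,0,0],
  [0,0,0,0,0,0,0],
  [0,0,0,0,0,0,0],
])

```text
time: 51.15
tcp_pos: [0.4501, -0.0156, 0.2628]
ee_rot: [[-0.0, -1.0, -0.0], [-1.0, 0.0, 0.0], [-0.0, 0.0, -1.0]]
force: [-1.2, 0.0, -0.1]
gripper_width: 0.996
```

Run:
```python
from h import *
s=observe();print(s['time'],s['tcp_pos'],s['qd'].round(3))
im=cams.get_image('wrist');W=campose('wrist',s)
b=cv2.cvtColor(im,cv2.COLOR_RGB2BGR)
for P in [(.569,.0395,.104),(.562,-.0785,.104),(.5,-.0155,.104),(.537,-.301,.079)]:
    p=proj(W,P);print(p.round(1));cv2.circle(b,(int(p[0]+.5),int(p[1]+.5)),2,(0,255,0),-1)
cv2.imwrite('pics/w22.png',b)
i=cams.get_image('scene');save('s22.png',i)
```

```text
51.15 [ 0.45010431 -0.01556801  0.26281199] [-0.     0.011 -0.002 -0.002 -0.    -0.001]
[246.5  31.2]
[395.   40.9]
[315.8 119. ]
[619.3  82.6]
```

View pics/w22.png

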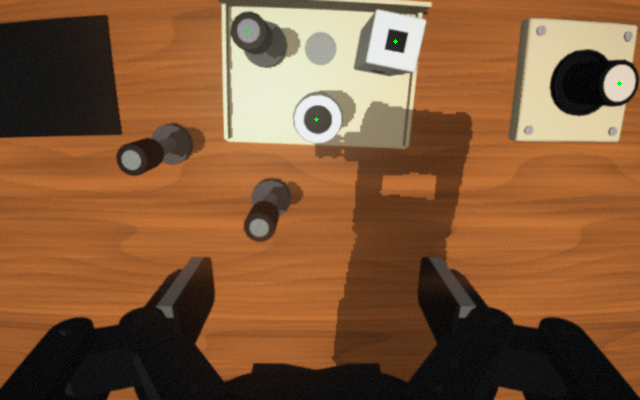

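View pics/s22.png

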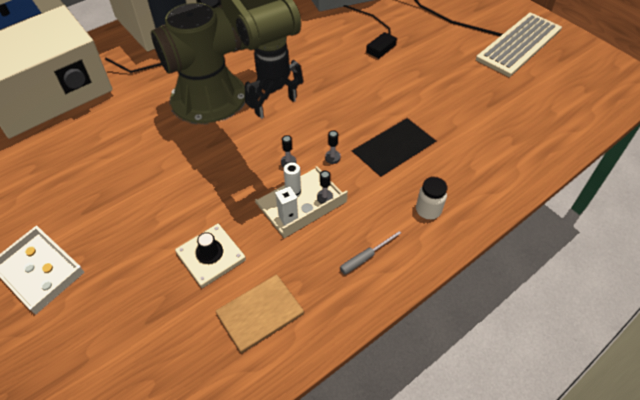

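Every accessory top lies on its marker at its start position, the cup stands in the dish, the bystanders are where they were and the arm is clear. Handing in.

```bash
python3 -c "
from cell import robot
print(robot.hand_in())"
```

```text
the job is handed in; nothing more can be done
None
```

The job is done and handed in at about 51 s of the 134 s allowed. I parked the can, the pedestal (the one in the bay, farthest from the base) and the block upright on the mat. Then I set the cup in the stage dish and put the block, pedestal and can back on their start spots.

- **Accessories:** in the last wrist view, all three tops sat within about 2 px (about 2 mm) of their measured start positions.
- **Cup:** it stands upright in the dish. Its white disc appeared 2–3 mm off my dish-centre overlay, which is about the calibration error and well inside the 12 mm tolerance.
- **Bystanders and arm:** in the last scene picture the jar, screwdriver and notebook looked unmoved and nothing had fallen. The gripper was open and clear of everything.

One measurement disagreed: my first wrist reading of the dish's y was 2–3 mm off the top camera's. I corrected it before lowering the cup. No checks failed.

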